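Tip drill cores into a grooved core rack

TASK

Carry the wooden tote of four stone drill cores to the sloped rack, rest its open lip on the rack's sill while it is still level, then tip it with the lip kept at the sill so that the cores roll out down the grooved deck, until the tote is empty. Every core must end fully down in a groove of its own: push down or along with the fingers any that lock together or stay on top. Set the empty tote back upright on the table, and leave the other things alone.

Things in the scene. Friction and masses are not known exactly. Their poses are not given: they have to be found in the camera images.
- rack: Pale wooden sloped core rack, fixed, 142 mm wide. Origin: on the table under its middle. +x is downhill, z up. At its high end (-x) a level sill, flat, 22 mm deep along x (rack x -0.125 to -0.103) and 142 mm wide, its top 127.5 mm above the table, over a plain upright outer panel. Downhill of the sill lies the grooved deck.
- rack_sill (a point): Middle of the sill's downhill top edge, where the sill meets the deck.
- deck: The rack's deck, sloping 24 degrees down towards +x. Origin: middle of its top surface. x downhill along the surface, y across (along the grooves), z square to the surface. Surface from x = -0.113 (sill) to 0.113 (end stop, 20 mm high). A plain landing of 16 mm, then six grooves. Channel 126 mm wide; side walls stand 20 mm above the surface and start at x = -0.085.
- groove_first (a point): Centre of the highest groove, at the deck surface (deck x = -0.0845). Six square-sided grooves across the deck, 25 mm wide along x, 21.5 mm deep, 37 mm apart, with flat 12 mm ribs between. A core fully down lies against its groove's downhill wall, 0.5 mm proud of the surface (centre at deck z = -0.0105).
- groove_last (a point): Centre of the lowest groove, at the deck surface (deck x = 0.1005), against the end stop. A lone core rolls over filled grooves into an empty one; cores that follow one another closely can lock together over a groove or stay lying on a filled one, and then need a light push down or along the deck.
- tote: Plywood carrying tote, loose, 112 x 126 mm, walls 42 mm high, floor 4 mm, about 0.65 kg loaded (0.24 empty). Origin: centre of its underside, z up. Its +x end is open; there the floor ends in a ramp 14 mm long, 4 mm high, that keeps the cores in until the tote is tipped some 10 to 25 degrees, that end down. The more cores have left, the more tilt the next one needs.
- tote_grip (a point): Centre of the wooden carrying bar that runs across the tote (along y) above its middle, 95 mm above the underside: 16 mm thick (x), 30 mm high, 126 mm long, open beneath (cores reach 26 mm above the underside).
- tote_lip (a point): Middle of the lower edge of the tote's open end (tote x = 0.056, z = 0).
- core1: Stone drill core, a plain round rod 22 mm in diameter and 110 mm long, about 0.1 kg, starting in the tote, lying across it. Origin: its centre; y is its long axis (x and z turn as it rolls).
- core2: Stone drill core, a plain round rod 22 mm in diameter and 110 mm long, about 0.1 kg, starting in the tote, lying across it. Origin: its centre; y is its long axis (x and z turn as it rolls).
- core3: Stone drill core, a plain round rod 22 mm in diameter and 110 mm long, about 0.1 kg, starting in the tote, lying across it. Origin: its centre; y is its long axis (x and z turn as it rolls).
- core4: Stone drill core, a plain round rod 22 mm in diameter and 110 mm long, about 0.1 kg, starting in the tote, lying across it. Origin: its centre; y is its long axis (x and z turn as it rolls).
- carton: Bystander: tan cardboard specimen carton with bone pieces fixed inside, 150 x 120 x 55 mm tall, no handle; origin: centre of its underside.
- limb_bone: Bystander: brown knobbed limb bone, 170 mm long, 41 mm high, lying on the table; origin: under its middle.
- vertebra: Bystander: brown vertebra, 36 mm high, about 80 x 90 mm; origin: under its round body.
- jar: Bystander: amber glass jar with a white cap, 60 mm across, 85 mm tall; origin: centre of its underside.
Not all that is in view belongs to the job. What is shaped like the core2 but blue or red is not meant.

How it is judged:
On the way, in this order (a step that is already met when the one before it is completed fails the run):
1. the tote's lip rests on the rack's sill, the tote still about level with all four cores in it (x of core1 in the frame of tote between -0.06 and 0.055 m and z of core1 in the frame of tote between 0 and 0.045 m and x of core2 in the frame of tote between -0.06 and 0.055 m and z of core2 in the frame of tote between 0 and 0.045 m and x of core3 in the frame of tote between -0.06 and 0.055 m and z of core3 in the frame of tote between 0 and 0.045 m and x of core4 in the frame of tote between -0.06 and 0.055 m and z of core4 in the frame of tote between 0 and 0.045 m and x of tote_lip in the frame of rack between -0.13 and -0.085 m and y of tote_lip in the frame of rack between -0.03 and 0.03 m and z of tote_lip in the frame of rack below 0.142 m and contact force between tote and rack above 0.3 N and angle between tote's own z axis and vertical below 0.25 rad), for 0.2 s.
2. tipped with the lip still at the sill, the tote has let all four cores out onto the deck (x of tote_lip in the frame of rack between -0.13 and -0.085 m and y of tote_lip in the frame of rack between -0.03 and 0.03 m and z of tote_lip in the frame of rack below 0.142 m and x of each of core1, core2, core3, core4 in the frame of tote above 0.058 m and x of each of core1, core2, core3, core4 in the frame of deck above -0.12 m), for 0.1 s.
At the end, for the whole second after the job is handed in: Each of the four cores lies fully down in a groove of the deck (its centre at least 7 mm below the deck surface, along the groove within 0.12 rad, within 30 mm of the channel's middle), at rest; the tote stands upright (within 0.08 rad) on the table at rest (z of core1 in the frame of deck between -0.02 and -0.007 m and x of core1 in the frame of deck between -0.1 and 0.115 m and y of core1 in the frame of deck between -0.03 and 0.03 m and angle between the y axis of each of core1, core2, core3, core4 and the y axis of deck, either way round below 0.12 rad and linear speed of each of core1, core2, core3, core4, tote below 0.02 m/s and z of core2 in the frame of deck between -0.02 and -0.007 m and x of core2 in the frame of deck between -0.1 and 0.115 m and y of core2 in the frame of deck between -0.03 and 0.03 m and z of core3 in the frame of deck between -0.02 and -0.007 m and x of core3 in the frame of deck between -0.1 and 0.115 m and y of core3 in the frame of deck between -0.03 and 0.03 m and z of core4 in the frame of deck between -0.02 and -0.007 m and x of core4 in the frame of deck between -0.1 and 0.115 m and y of core4 in the frame of deck between -0.03 and 0.03 m and angle between tote's own z axis and vertical below 0.08 rad and height (world z) of tote below 0.006 m); the robot touches nothing.
It fails at once if a core leaves the tote while its lip is off the sill (more than about 22 mm above it or 20 mm off its edges) ((x of core1 in the frame of tote between 0.06 and 0.085 m and z of core1 in the frame of tote between 0 and 0.04 m and (z of tote_lip in the frame of rack above 0.15 m or x of tote_lip in the frame of rack below -0.145 m or x of tote_lip in the frame of rack above -0.075 m)) or (x of core2 in the frame of tote between 0.06 and 0.085 m and z of core2 in the frame of tote between 0 and 0.04 m and (z of tote_lip in the frame of rack above 0.15 m or x of tote_lip in the frame of rack below -0.145 m or x of tote_lip in the frame of rack above -0.075 m)) or (x of core3 in the frame of tote between 0.06 and 0.085 m and z of core3 in the frame of tote between 0 and 0.04 m and (z of tote_lip in the frame of rack above 0.15 m or x of tote_lip in the frame of rack below -0.145 m or x of tote_lip in the frame of rack above -0.075 m)) or (x of core4 in the frame of tote between 0.06 and 0.085 m and z of core4 in the frame of tote between 0 and 0.04 m and (z of tote_lip in the frame of rack above 0.15 m or x of tote_lip in the frame of rack below -0.145 m or x of tote_lip in the frame of rack above -0.075 m))).
It fails at once if the tote is driven into the rack with more than 45 N (contact force between tote and rack above 45 N).
It fails at once if a bystander is shifted by more than 30 mm (distance of any of carton, limb_bone, vertebra, jar from where it was at the start of the episode above 0.03 m).
It also fails if it takes over 72 s, if anything falls off the work surface, if the arm or the gripper's body presses on something with over 40 N, if the wrist force passes 120 N, or if a joint passes its speed limit or range.

ROBOT

A 6-joint arm with a two-finger parallel gripper is mounted at the origin on the work surface. World frame = base frame: x ahead of the robot, y to its left, z up, the work surface at z = 0. Lengths are in m, angles in rad, forces in N, time in s.
With the tool pointing down it reaches from about 0.35 to 0.925 m from the base axis. Payload 6.4 kg.
Tool frame: the origin (TCP) lies on the centre line of the jaws, within the pads' length; the fingertips stand 11 mm ahead of it and the grasp point (between the pads) lies 8 mm behind it; z points along the fingers, y is the line along which they close (so a half turn about z gives the same grasp; the last joint's range is limited). The gripper opens to 94 mm and grips with 3 to 60 N. Pads are 16 mm wide; open, the fingers measure 119 mm over their backs; the gripper's body (75 mm by 177 mm) begins 78 mm behind the grasp point.
Start: joints at [0.97, 0.245, 1.558, -0, 1.339, -0.174], TCP at [0.269, 0.592, 0.216] pointing down, gripper open.
Joint ranges: [-3.13, 3.13], [-1.02, 2.26], [0.13, 2.54], [-0.95, 4.09], [0.21, 2.88], [-2.74, 2.74]. Speed limits (rad/s): [2.57, 2.57, 3.14, 3.14, 3.14, 3.14].

INTERFACE

Orientations are given as [roll, pitch, yaw] about the fixed x, y, z axes, in that order (R = Rz(yaw) Ry(pitch) Rx(roll)).
In Python, from station import env gives the robot as it stands.
- The arm moves only by the tool jog_arm, never from a script. Its argument "moves" is a list of rows, each an object with "hand": the opening, from 0 (shut) to 1 (fully open); "translation": the shift along the tool's x, y, z in cm, a list of three; "rot": the turn, a rotation vector about the tool's x, y, z in degrees, a list of three. In form: [{"hand": hand, "translation": [dx, dy, dz], "rot": [rx, ry, rz]}, ...]. A call has exactly 8 rows; each row shifts and turns the commanded pose from where the row before left it, along the tool's axes as they then stand; what a row does not reach is not made up. A row lasts 1/10 s, in which the tool goes at most 50 mm and 8.59 degrees, less where a joint would pass 70% of its speed; a pose out of reach is approached as far as the arm can. A call with a gripper value outside its range is refused whole. The fingers move at their own pace and stop on an object; "grip_force" is the grip in N (left out, the last holds). Time passes only in rows, so rows that do not move let the fingers close, or fill a call up. It gives the time, the measured TCP pose, the force, the opening and the grip force at its end, in the units of the state.
- env.observe(): the state, without advancing time (a new reading comes with each control period).
- env.camera(name): name is "scene" or "top" or "wrist"; returns a dict with "image" (400x640x3 uint8, red, green, blue), "intrinsics" (3x3 intrinsics, pixels), "R" (3x3) and "t" (3): a world point X has camera coordinates R X + t. Camera axes: x right, y down, z forward; pixel columns grow to the right and rows downward; lengths in m; the calibration is good to about 2 mm. A picture is of the moment at which its call begins. There is no depth.
- env.close_job(): hands the job in; it is judged then, once.
The state is a dict: "time": time; "q": joint angles; "joint_velocities": joint speeds; "joint_efforts": joint torques, N m; "tool_pos": TCP position; "ee_rot": TCP orientation; "contact_force": force on the tool from outside, world axes, zero at the start; "wrist_torque": the same for the moment, N m; "gripper_width": finger opening in m; "grip_force": force on a finger pad.
Only numpy, scipy, OpenCV 4.12 (cv2) and the standard library are available. Lean on these libraries where they do the work, as an engineer would, in place of code of your own. Each camera call takes 0.05 s, during which the arm holds its last target. There are 200 camera calls.

## Working session

There is one attempt and no reset: what is moved stays moved. The work goes in short steps, Python scripts to look and compute and a tool call to move; the robot and the scene stay as the last step left them, time stands still between calls to the robot, and variables do not carry over. Pictures are saved under pics/ and viewed, at most 10 in all, crops included, and the job is handed in when it is done.

Besides the shell and the picture viewer there is one more tool, called after "Emit:" as name([rows], argument=value, ...), one row to a line, values as JSON. jog_arm: Moves the arm, as the interface text tells. Its arguments: {"type":"object","properties":{"moves":{"type":"array"},"grip_force":{"type":"number"}},"required":["moves"]}

```bash
mkdir -p pics; python3 - <<'E'
from station import env
import cv2,numpy as np
s=env.observe();print(s['time'],s['tool_pos'],s['ee_rot'],s['contact_force'],s['gripper_width'])
for n in('top','scene'):
    c=env.camera(n);cv2.imwrite(f'pics/{n}0.png',c['image'][:,:,::-1]);np.savez(f'{n}0.npz',**c)
    print(n,c['intrinsics'],c['R'],c['t'])
E
```

```text
0.0 [0.26877035 0.5912218  0.21538789] [-3.13978561e+00 -3.20501410e-04  2.71478355e+00] [-0.05966262  0.19883134  0.66062442] 0.09405346636995511
top [[435.61185992   0.         317.25383914]
 [  0.         435.61185992 197.56357812]
 [  0.           0.           1.        ]] [[ 0.00870125 -0.99995969  0.0022134 ]
 [-0.99934834 -0.00877344 -0.03501312]
 [ 0.03503113 -0.0019073  -0.9993844 ]] [-0.03653755  0.52940466  1.36437083]
scene [[479.96061921   0.         320.81585223]
 [  0.         479.96061921 198.85512447]
 [  0.           0.           1.        ]] [[ 0.71622977  0.69764884  0.01734995]
 [ 0.56021562 -0.55995565 -0.61041635]
 [-0.41614105  0.44691807 -0.79189069]] [-0.36451749 -0.2848846   1.46187342]
```

View pics/top0.png

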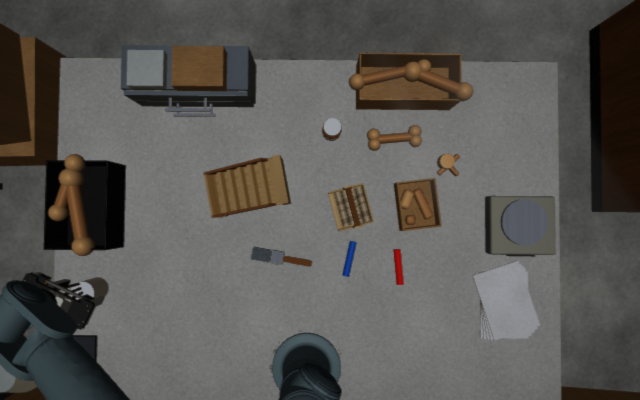

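View pics/scene0.png

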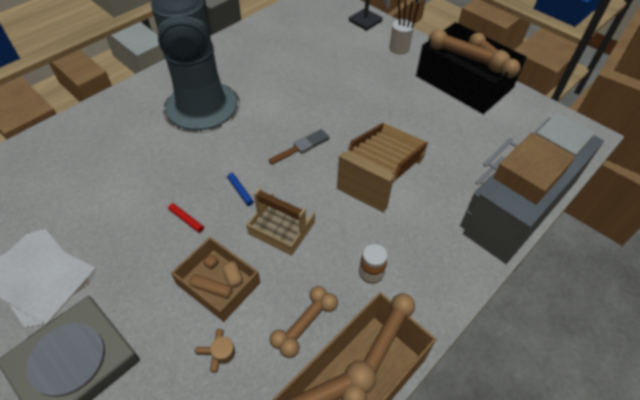

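Top view: the tote with a dark bar and mottled cores is at (351,207). The carton at (417,205) could be mistaken for it. Blue and red rods at (349,259) and (398,267) are decoys. The rack is at (246,187), with its sill at the right end, about (275,180). I'll check the tote and rack in one crop.

```bash
python3 - <<'E'
import cv2,numpy as np
t=cv2.imread('pics/top0.png');s=cv2.imread('pics/scene0.png')
a=cv2.resize(t[145:240,195:385],(800,400),interpolation=cv2.INTER_CUBIC)
b=cv2.resize(s[175:260,230:330],(235,200),interpolation=cv2.INTER_CUBIC);c=cv2.resize(s[115:215,325:435],(220,200),interpolation=cv2.INTER_CUBIC)
o=np.zeros((600,800,3),np.uint8);o[:400]=a;o[400:,:235]=b;o[400:,300:520]=c
cv2.imwrite('pics/crop1.png',o)
E
```

```text
(no output)
```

View pics/crop1.png

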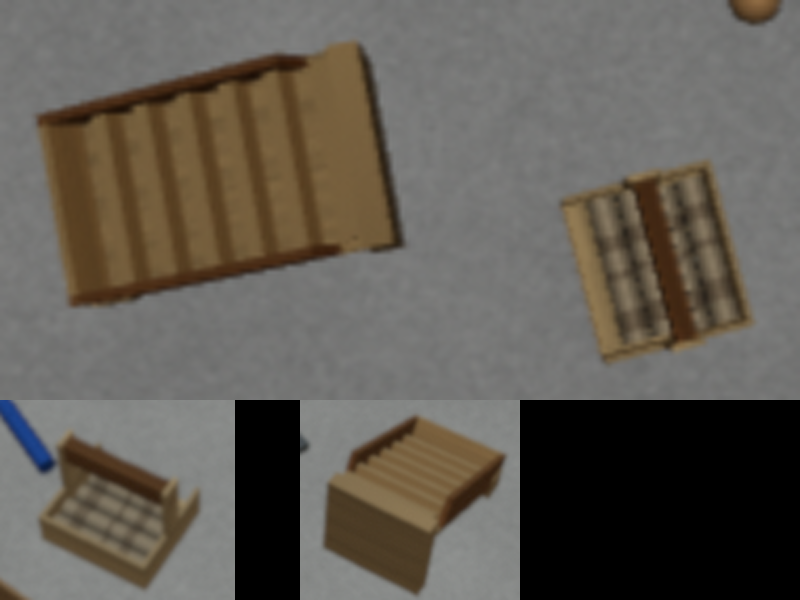

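The crop shows the tote's bar centre at about (665,262) and its open, ramped end on the left, facing the rack. The closed wall is on the right. The rack's sill outer corners are at (357,43) and (400,243), with downhill to the left. Next I'll cast rays through these points.

```bash
cat > h.py <<'E'
import numpy as np
from scipy.spatial.transform import Rotation as Ro
def ray(c,uv,z):
    R,t,K=c['R'],c['t'],c['intrinsics']; o=-R.T@t
    d=R.T@np.linalg.solve(K,[uv[0],uv[1],1.]); return o+d*(z-o[2])/d[2]
def proj(c,X):
    p=c['intrinsics']@(c['R']@np.asarray(X,float)+c['t']); return p[:2]/p[2]
def shift(s,T):  # tool-frame shift in cm
    return Ro.from_euler('xyz',s['ee_rot']).inv().apply(np.array(T)-s['tool_pos'])*100
E
python3 - <<'E'
from h import *
c=np.load('top0.npz')
f=lambda u,v,z:ray(c,(195+u/4.2105-.4,145+v/4.2105-.4),z)[:2]
P={}
for n,u,v,z in [('sillT',357,43,.1275),('sillB',400,243,.1275),('tCR',709,162,.042),('tCRb',750,322,.042),('tO',563,203,.042),('tOb',605,360,.042),('barT',644,178,.11),('barB',683,346,.11),
 ('lowT',38,118,.044),('lowB',70,303,.044)]:
    P[n]=f(u,v,z);print(n,P[n].round(4))
a=lambda d:np.degrees(np.arctan2(d[1],d[0])).round(2)
m=lambda *k:np.mean([P[i] for i in k],0)
print('tote c',m('tCR','tCRb','tO','tOb'),'bar',m('barT','barB'))
print('tote x ang',a(m('tO','tOb')-m('tCR','tCRb')),'from y',a(P['barT']-P['barB'])+90,a(P['tCR']-P['tCRb'])+90)
print('rack ang',a(P['sillT']-P['sillB'])+90,a(m('lowT','lowB')-m('sillT','sillB')), 'len',np.linalg.norm(P['sillT']-P['sillB']),'sill outer mid',m('sillT','sillB'))
E
```

```text
sillT [0.6483 0.0789]
sillB [0.5112 0.0478]
tCR [ 0.5745 -0.1724]
tCRb [ 0.4578 -0.203 ]
tO [ 0.5435 -0.0658]
tOb [ 0.4292 -0.0973]
barT [ 0.5582 -0.1201]
barB [ 0.442  -0.1478]
lowT [0.6022 0.3186]
lowB [0.4673 0.2929]
tote c [ 0.50122231 -0.13462004] bar [ 0.50009695 -0.13393569]
tote x ang 105.68 from y 103.42 104.65
rack ang 102.75 100.51 len 0.14057180635575986 sill outer mid [0.57972651 0.06336044]
```

Emit:
jog_arm([
  {"hand":1,"translation":[-3.19,-3.52,0],"rot":[0,0,0]},
  {"hand":1,"translation":[-3.19,-3.52,0],"rot":[0,0,0]},
  {"hand":1,"translation":[-3.19,-3.52,0],"rot":[0,0,0]},
  {"hand":1,"translation":[-3.19,-3.52,0],"rot":[0,0,0]},
  {"hand":1,"translation":[-3.19,-3.52,0],"rot":[0,0,0]},
  {"hand":1,"translation":[-3.19,-3.52,0],"rot":[0,0,0]},
  {"hand":1,"translation":[-3.19,-3.52,0],"rot":[0,0,0]},
  {"hand":1,"translation":[-3.19,-3.52,0],"rot":[0,0,0]},
])

```text
time: 0.9
tool_pos: [0.3847, 0.2279, 0.2162]
ee_rot: [-3.142, -0.0, 2.715]
contact_force: [0.9, 0.4, -0.7]
gripper_width: 0.0942
grip_force: 0.0
```

Emit:
jog_arm([
  {"hand":1,"translation":[-3.19,-3.52,0],"rot":[0,0,0]},
  {"hand":1,"translation":[-3.19,-3.52,0],"rot":[0,0,0]},
  {"hand":1,"translation":[-3.19,-3.52,0],"rot":[0,0,0]},
  {"hand":1,"translation":[-3.19,-3.52,0],"rot":[0,0,0]},
  {"hand":1,"translation":[-3.19,-3.52,0],"rot":[0,0,0]},
  {"hand":1,"translation":[-3.19,-3.52,0],"rot":[0,0,0]},
  {"hand":1,"translation":[-3.19,-3.52,0],"rot":[0,0,0]},
  {"hand":1,"translation":[-3.19,-3.52,0],"rot":[0,0,0]},
])

```text
time: 1.7
tool_pos: [0.5005, -0.1342, 0.2161]
ee_rot: [3.141, -0.0, 2.714]
contact_force: [-0.1, -0.1, 0.3]
gripper_width: 0.0939
grip_force: 0.0
```

Emit:
jog_arm([
  {"hand":1,"translation":[0,0,0],"rot":[0,0,8.5]},
  {"hand":1,"translation":[0,0,0],"rot":[0,0,8.5]},
  {"hand":1,"translation":[0,0,0],"rot":[0,0,8.5]},
  {"hand":1,"translation":[0,0,0],"rot":[0,0,8.5]},
  {"hand":1,"translation":[0,0,0],"rot":[0,0,8.5]},
  {"hand":1,"translation":[0,0,0],"rot":[0,0,8.5]},
  {"hand":1,"translation":[0,0,0],"rot":[0,0,8.5]},
  {"hand":1,"translation":[0,0,0],"rot":[0,0,8.5]},
])

```text
time: 2.5
tool_pos: [0.5002, -0.1321, 0.216]
ee_rot: [-3.141, -0.0, 1.522]
contact_force: [0.5, -0.2, 0.8]
gripper_width: 0.0937
grip_force: 0.0
```

Emit:
jog_arm([
  {"hand":1,"translation":[0,0,0],"rot":[0,0,8.5]},
  {"hand":1,"translation":[0,0,0],"rot":[0,0,8.5]},
  {"hand":1,"translation":[0,0,0],"rot":[0,0,8.5]},
  {"hand":1,"translation":[0,0,0],"rot":[0,0,8.5]},
  {"hand":1,"translation":[0,0,0],"rot":[0,0,8.5]},
  {"hand":1,"translation":[0,0,0],"rot":[0,0,8.5]},
  {"hand":1,"translation":[0,0,0],"rot":[0,0,8.5]},
  {"hand":1,"translation":[0,0,0],"rot":[0,0,8.5]},
])

```text
time: 3.3
tool_pos: [0.5002, -0.1321, 0.216]
ee_rot: [-3.141, 0.001, 0.335]
contact_force: [0.3, -0.5, -0.2]
gripper_width: 0.0942
grip_force: 0.0
```

Emit:
jog_arm([
  {"hand":1,"translation":[0,0,0],"rot":[0,0,5]},
  {"hand":1,"translation":[0,0,0],"rot":[0,0,0]},
  {"hand":1,"translation":[0,0,0],"rot":[0,0,0]},
  {"hand":1,"translation":[0,0,0],"rot":[0,0,0]},
  {"hand":1,"translation":[0,0,0],"rot":[0,0,0]},
  {"hand":1,"translation":[0,0,0],"rot":[0,0,0]},
  {"hand":1,"translation":[0,0,0],"rot":[0,0,0]},
  {"hand":1,"translation":[0,0,0],"rot":[0,0,0]},
])

```text
time: 4.1
tool_pos: [0.5006, -0.1322, 0.2165]
ee_rot: [-3.142, -0.0, 0.254]
contact_force: [-0.2, 0.7, -0.2]
gripper_width: 0.0938
grip_force: 0.0
```

```bash
python3 - <<'E'
from station import env
import cv2,numpy as np
from h import *
s=env.observe();print(s['time'],s['tool_pos'],s['ee_rot'],s['q'])
c=env.camera('wrist');cv2.imwrite('pics/w1.png',c['image'][:,:,::-1]);np.savez('w1.npz',**c)
print(proj(c,[.5,-.134,.11]),c['R'],c['t'])
E
```

```text
4.1 [ 0.50055109 -0.13224992  0.21647045] [-3.14159014e+00 -1.80785791e-05  2.54031785e-01] [-4.77554786e-01 -6.83187983e-02  1.89276405e+00  1.44109374e-05
  1.31713563e+00  8.39206139e-01]
[311.72666231 199.13509371] [[ 2.51434796e-01 -9.67874119e-01  4.82493464e-04]
 [-9.40025638e-01 -2.44081522e-01  2.38277171e-01]
 [-2.30504539e-01 -6.03647283e-02 -9.71197074e-01]] [-0.25456339  0.41343363  0.49775643]
```

View pics/w1.png

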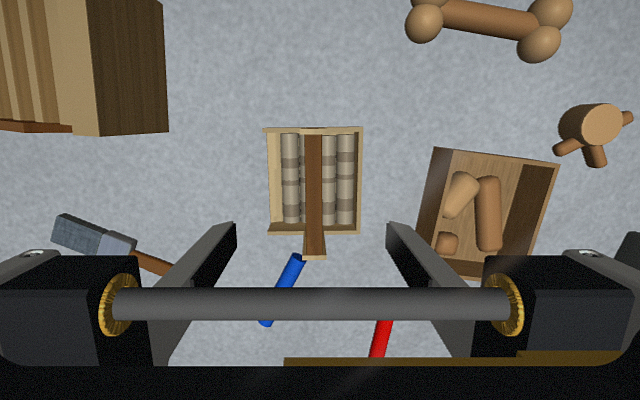

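The wrist view shows the tote from (265,127) to (362,234). Its bar runs vertically at about u=314, v 134–258, with the open end on the left. I'll segment the bar.

```bash
python3 - <<'E'
import cv2
from h import *
c=np.load('w1.npz');im=c['image'].astype(int)
r=im[110:280,290:340]
m=((r[:,:,0]-r[:,:,2]>35)&(r[:,:,0]<150)).astype(np.uint8)
for v in range(20,155,9):
    k=np.where(m[v])[0]
    if len(k): print(v+110,k.min()+290,k.max()+290,r[v,(k.min()+k.max())//2])
pts=[]
for v in range(145,230,5):
    k=np.where(m[v-110])[0]; pts.append(ray(c,((k.min()+k.max())/2+290,v),.11)[:2])
pts=np.array(pts);d=pts[0]-pts[-1];print(np.degrees(np.arctan2(d[1],d[0])),pts[0],pts[-1])
for v in (130,133,136,235,240,250,258):print(v,ray(c,(314,v),.11))
E
```

```text
139 305 321 [103  72  48]
148 305 321 [96 66 36]
157 305 321 [97 65 40]
166 305 321 [100  67  40]
175 305 321 [101  66  41]
184 306 321 [98 64 38]
193 306 321 [100  67  41]
202 306 321 [98 67 38]
211 306 321 [100  69  38]
220 306 321 [100  68  34]
229 290 339 [104  71  45]
238 304 323 [93 68 34]
247 303 324 [105  74  45]
18.124296046974543 [ 0.54810028 -0.11939637] [ 0.47590267 -0.14302807]
130 [ 0.56186205 -0.11996761  0.11      ]
133 [ 0.55933677 -0.1206305   0.11      ]
136 [ 0.55679977 -0.12129648  0.11      ]
235 [ 0.46592402 -0.14515174  0.11      ]
240 [ 0.46093273 -0.14646198  0.11      ]
250 [ 0.45082309 -0.1491158   0.11      ]
258 [ 0.44261102 -0.1512715   0.11      ]
```

Emit:
jog_arm([
  {"hand":1,"translation":[0,0.33,2],"rot":[0,0,0.5]},
  {"hand":1,"translation":[0,0,3.0],"rot":[0,0,0]},
  {"hand":1,"translation":[0,0,3],"rot":[0,0,0]},
  {"hand":1,"translation":[0,0,3],"rot":[0,0,0]},
  {"hand":1,"translation":[0,0,1.9],"rot":[0,0,0]},
  {"hand":1,"translation":[0,0,0],"rot":[0,0,0]},
  {"hand":0,"translation":[0,0,0],"rot":[0,0,0]},
  {"hand":0,"translation":[0,0,0],"rot":[0,0,0]},
], grip_force=40)

```text
time: 4.95
tool_pos: [0.5025, -0.136, 0.0891]
ee_rot: [3.14, -0.002, 0.245]
contact_force: [-0.3, 0.8, 0.5]
gripper_width: 0.0811
grip_force: 0.0
```

Emit:
jog_arm([
  {"hand":0,"translation":[0,0,0],"rot":[0,0,0]},
  {"hand":0,"translation":[0,0,0],"rot":[0,0,0]},
  {"hand":0,"translation":[0,0,0],"rot":[0,0,0]},
  {"hand":0,"translation":[0,0,0],"rot":[0,0,0]},
  {"hand":0,"translation":[0,0,0],"rot":[0,0,0]},
  {"hand":0,"translation":[0,0,0],"rot":[0,0,0]},
  {"hand":0,"translation":[0,0,0],"rot":[0,0,0]},
  {"hand":0,"translation":[0,0,0],"rot":[0,0,0]},
])

```text
time: 5.75
tool_pos: [0.5013, -0.1354, 0.0874]
ee_rot: [-3.141, 0.0, 0.245]
contact_force: [-0.6, 3.1, 1.7]
gripper_width: 0.0179
grip_force: 2.5
```

Emit:
jog_arm([
  {"hand":0,"translation":[0,0,0],"rot":[0,0,0]},
  {"hand":0,"translation":[0,0,0],"rot":[0,0,0]},
  {"hand":0,"translation":[0,0,-0.5],"rot":[0,0,0]},
  {"hand":0,"translation":[0,0,-1.5],"rot":[0,0,0]},
  {"hand":0,"translation":[0,0,-2],"rot":[0,0,0]},
  {"hand":0,"translation":[0,0,-2],"rot":[0,0,0]},
  {"hand":0,"translation":[0,0,-2],"rot":[0,0,0]},
  {"hand":0,"translation":[0,0,-2],"rot":[0,0,0]},
])

```text
time: 6.55
tool_pos: [0.5004, -0.1352, 0.187]
ee_rot: [-3.14, 0.002, 0.245]
contact_force: [0.0, -0.8, -6.2]
gripper_width: 0.0157
grip_force: 39.9
```

```bash
python3 - <<'E'
import cv2
from h import *
c=np.load('w1.npz');im=c['image'].astype(int).sum(2)
g=cv2.GaussianBlur(im.astype(np.float32),(5,5),0)
P=[];U=[]
for v in range(10,128,6):
    row=g[v,65:130];d=row[4:]-row[:-4];k=d.argmin();U.append(k+67);P.append(ray(c,(k+67,v),.1275)[:2])
print(U);P=np.array(P);l=cv2.fitLine(P.astype(np.float32),cv2.DIST_HUBER,0,.001,.001).ravel();print(l, np.degrees(np.arctan2(l[1],l[0]))%180+90)
for v in (132,134,136):print(ray(c,(97,v),.1275))
# dist of top-measured mid from line
n=np.array([-l[1],l[0]]);print('offset of topmid', n@(np.array([.5797,.0634])-l[2:]))
E
```

```text
[np.int64(86), np.int64(87), np.int64(87), np.int64(88), np.int64(89), np.int64(89), np.int64(90), np.int64(90), np.int64(91), np.int64(92), np.int64(92), np.int64(93), np.int64(94), np.int64(94), np.int64(95), np.int64(95), np.int64(96), np.int64(97), np.int64(97), np.int64(98)]
[0.98123264 0.19282757 0.56216687 0.06265281] 101.11784
[0.51517324 0.05493016 0.1275    ]
[0.51352352 0.05478584 0.1275    ]
[0.51186868 0.05464107 0.1275    ]
offset of topmid -0.0026477050401772025
```

Emit:
jog_arm([
  {"hand":0,"translation":[0.3,-0.26,-1.2],"rot":[0,0,0]},
  {"hand":0,"translation":[0.6,-0.52,-1.2],"rot":[0,0,0]},
  {"hand":0,"translation":[0.84,-0.72,-1.2],"rot":[0,0,0]},
  {"hand":0,"translation":[1.07,-0.91,-0.9],"rot":[0,0,0]},
  {"hand":0,"translation":[1.07,-0.91,0],"rot":[0,0,0]},
  {"hand":0,"translation":[1.07,-0.91,0],"rot":[0,0,0]},
  {"hand":0,"translation":[1.07,-0.91,0],"rot":[0,0,0]},
  {"hand":0,"translation":[1.07,-0.91,0],"rot":[0,0,0]},
])

```text
time: 7.35
tool_pos: [0.5558, -0.0582, 0.2315]
ee_rot: [-3.141, 0.001, 0.246]
contact_force: [0.1, -0.0, -6.6]
gripper_width: 0.0153
grip_force: 39.9
```

Emit:
jog_arm([
  {"hand":0,"translation":[1.07,-0.91,0],"rot":[0,0,0]},
  {"hand":0,"translation":[1.07,-0.91,0],"rot":[0,0,0]},
  {"hand":0,"translation":[1.07,-0.91,0],"rot":[0,0,0]},
  {"hand":0,"translation":[0.8,-0.7,0],"rot":[0,0,0]},
  {"hand":0,"translation":[0.6,-0.52,0],"rot":[0,0,0]},
  {"hand":0,"translation":[0.3,-0.26,0],"rot":[0,0,1]},
  {"hand":0,"translation":[0.1,-0.1,0],"rot":[0,0,1]},
  {"hand":0,"translation":[0,0,0],"rot":[0,0,0.9]},
])

```text
time: 8.15
tool_pos: [0.5936, -0.0057, 0.2324]
ee_rot: [3.141, 0.0, 0.193]
contact_force: [-1.0, 0.3, -6.5]
gripper_width: 0.0158
grip_force: 39.9
```

```bash
python3 - <<'E'
from station import env
import cv2,numpy as np
from h import *
s=env.observe();print(s['time'],s['tool_pos'],s['ee_rot'],s['q'])
a=env.camera('top');b=env.camera('scene');w=env.camera('wrist')
np.savez('w2.npz',**w);np.savez('t2.npz',**a);np.savez('s2.npz',**b)
o=np.zeros((600,800,3),np.uint8)
r=lambda i,s:cv2.resize(i[:,:,::-1],s,interpolation=cv2.INTER_CUBIC)
o[:300,:400]=r(a['image'][120:240,190:350],(400,300));o[:300,400:]=r(b['image'][70:250,240:480],(400,300))
o[300:,:480]=r(w['image'],(480,300))
cv2.imwrite('pics/c2.png',o)
E
```

```text
8.15 [ 0.59357166 -0.00572791  0.2324364 ] [3.14143956e+00 2.23867554e-04 1.92993385e-01] [-2.00391377e-01  1.01547329e-01  1.69097448e+00 -2.32908269e-04
  1.34921893e+00  1.17746275e+00]
```

View pics/c2.png

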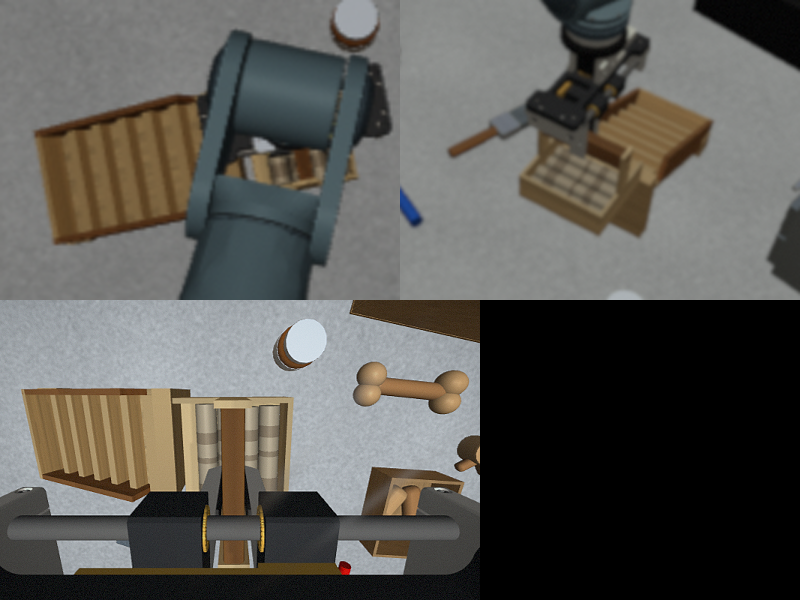

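The wrist panel shows the tote level with all cores in, its lip side about 20 px right of the sill edge (panel at 172–185, y 390–490), and the far sides roughly lined up. I'll measure the sill edge again from here.

```bash
python3 - <<'E'
import cv2
from h import *
c=np.load('w2.npz');im=c['image'].astype(int)
g=cv2.GaussianBlur(im.sum(2).astype(np.float32),(3,3),0)
for v in (140,160,180,200,220,240):
    d=g[v,152:300]-g[v,150:298]
    k=[(i+151,int(d[i])) for i in range(1,147) if abs(d[i])>40 and abs(d[i])>=abs(d[i-1]) and abs(d[i])>abs(d[i+1])]
    print(v,k)
for u in (215,225,240,250,300,330):
    col=g[100:150,u];d=col[2:]-col[:-2];k=abs(d).argsort()[-3:];print(u,[(i+101,int(d[i])) for i in k])
dd=np.array([-.1925,.9813]);a=np.array([.9813,.1925]);m=np.array([.5805,.065])
for n,p in [('outerF',m+.071*a),('outerB',m-.071*a),('innerF',m+.022*dd+.071*a),('innerB',m+.022*dd-.071*a)]: print(n,proj(c,[*p,.1275]))
t=np.array([.5936,-.0057])
for n,x,y,z in [('lipF',.056,.063,.1454),('lipB',.056,-.063,.1454),('topF',.056,.063,.1874),('topB',.056,-.063,.1874)]: print(n,proj(c,[*(t+x*dd+y*a),z]))
E
```

```text
140 [(160, 79), (170, -108), (187, 83), (228, -241), (241, 287), (260, -128), (262, 60), (277, -40), (285, 120)]
160 [(163, 82), (172, -110), (189, 81), (229, -233), (242, 296), (261, -119), (263, 57), (286, -79), (291, 74), (294, -145)]
180 [(165, 84), (174, -105), (191, 86), (230, -205), (243, 279), (262, -178), (265, 48), (288, -65), (291, 80), (294, -78)]
200 [(167, 80), (176, -97), (193, 101), (232, -213), (244, 274), (262, -127), (265, 61), (288, -77), (291, 83), (294, -118)]
220 [(153, -108), (170, 90), (178, -94), (195, 77), (233, -231), (245, 274), (263, -122), (267, 56), (288, -67), (292, 66), (295, -109)]
240 [(156, -88), (168, -50), (172, 164), (181, -99), (197, 87), (234, -207), (247, 281), (264, -135), (267, 62), (273, -122), (293, -192), (296, 162)]
215 [(np.int64(116), -40), (np.int64(118), -56), (np.int64(117), -70)]
225 [(np.int64(119), -21), (np.int64(117), -90), (np.int64(118), -91)]
240 [(np.int64(130), 207), (np.int64(119), -214), (np.int64(118), -294)]
250 [(np.int64(130), 206), (np.int64(118), -212), (np.int64(119), -302)]
300 [(np.int64(133), 205), (np.int64(144), -233), (np.int64(129), -238)]
330 [(np.int64(134), 137), (np.int64(128), -149), (np.int64(133), 174)]
outerF [227.72741994 118.97574165]
outerB [237.1438008  267.30454762]
innerF [202.61797114 118.97647221]
innerB [214.88074888 267.3119994 ]
lipF [241.90955565 129.67936288]
lipB [249.31201065 269.13573698]
topF [228.49799604 131.09336966]
topB [238.85159454 294.18802171]
```

Emit:
jog_arm([
  {"hand":0,"translation":[0,-0.3,0],"rot":[0,0,0]},
  {"hand":0,"translation":[0,-0.6,0],"rot":[0,0,0]},
  {"hand":0,"translation":[0,-0.8,0],"rot":[0,0,0]},
  {"hand":0,"translation":[0,-0.8,0],"rot":[0,0,0]},
  {"hand":0,"translation":[0,-0.6,0.2],"rot":[0,0,0]},
  {"hand":0,"translation":[0,-0.3,0.3],"rot":[0,0,0]},
  {"hand":0,"translation":[0,0,0.4],"rot":[0,0,0]},
  {"hand":0,"translation":[0,0,0.4],"rot":[0,0,0]},
])

```text
time: 9.1
tool_pos: [0.587, 0.0278, 0.2189]
ee_rot: [3.142, 0.0, 0.195]
contact_force: [-0.7, -1.1, -6.7]
gripper_width: 0.0157
grip_force: 39.9
```

Emit:
jog_arm([
  {"hand":0,"translation":[0,0,0.1],"rot":[0,0,0]},
  {"hand":0,"translation":[0,0,0.1],"rot":[0,0,0]},
  {"hand":0,"translation":[0,0,0.05],"rot":[0,0,0]},
  {"hand":0,"translation":[0,0,0.05],"rot":[0,0,0]},
  {"hand":0,"translation":[0,0,0.05],"rot":[0,0,0]},
  {"hand":0,"translation":[0,0,0],"rot":[0,0,0]},
  {"hand":0,"translation":[0,0,0],"rot":[0,0,0]},
  {"hand":0,"translation":[0,0,0],"rot":[0,0,0]},
])

```text
time: 9.9
tool_pos: [0.5871, 0.0278, 0.216]
ee_rot: [3.142, -0.0, 0.195]
contact_force: [0.5, -0.2, -7.1]
gripper_width: 0.0157
grip_force: 39.9
```

Emit:
jog_arm([
  {"hand":0,"translation":[0,0,0.05],"rot":[0,0,0]},
  {"hand":0,"translation":[0,0,0.05],"rot":[0,0,0]},
  {"hand":0,"translation":[0,0,0.05],"rot":[0,0,0]},
  {"hand":0,"translation":[0,0,0],"rot":[0,0,0]},
  {"hand":0,"translation":[0,0,0],"rot":[0,0,0]},
  {"hand":0,"translation":[0,0,0],"rot":[0,0,0]},
  {"hand":0,"translation":[0,0,0],"rot":[0,0,0]},
  {"hand":0,"translation":[0,0,0],"rot":[0,0,0]},
])

```text
time: 10.7
tool_pos: [0.5871, 0.0277, 0.2147]
ee_rot: [3.141, -0.0, 0.195]
contact_force: [-1.4, -0.7, -3.6]
gripper_width: 0.0155
grip_force: 39.9
```

Emit:
jog_arm([
  {"hand":0,"translation":[0,0,0.05],"rot":[0,0,0]},
  {"hand":0,"translation":[0,0,0],"rot":[0,0,0]},
  {"hand":0,"translation":[0,0,0],"rot":[0,0,0]},
  {"hand":0,"translation":[0,0,0],"rot":[0,0,0]},
  {"hand":0,"translation":[0,0,0],"rot":[0,0,0]},
  {"hand":0,"translation":[0,0,0],"rot":[0,0,0]},
  {"hand":0,"translation":[0,0,0],"rot":[0,0,0]},
  {"hand":0,"translation":[0,0,0],"rot":[0,0,0]},
])

```text
time: 11.5
tool_pos: [0.5873, 0.0276, 0.2146]
ee_rot: [3.141, -0.001, 0.195]
contact_force: [-4.8, -1.6, 5.9]
gripper_width: 0.0152
grip_force: 39.9
```

Emit:
jog_arm([
  {"hand":0,"translation":[0,0,-0.05],"rot":[0,0,0]},
  {"hand":0,"translation":[0,-0.153,-0.097],"rot":[-1,0,0]},
  {"hand":0,"translation":[0,-0.153,-0.097],"rot":[-1,0,0]},
  {"hand":0,"translation":[0,-0.153,-0.097],"rot":[-1,0,0]},
  {"hand":0,"translation":[0,-0.153,-0.097],"rot":[-1,0,0]},
  {"hand":0,"translation":[0,-0.153,-0.097],"rot":[-1,0,0]},
  {"hand":0,"translation":[0,-0.153,-0.097],"rot":[-1,0,0]},
  {"hand":0,"translation":[0,-0.153,-0.097],"rot":[-1,0,0]},
])

```text
time: 12.3
tool_pos: [0.5851, 0.0387, 0.2208]
ee_rot: [3.018, -0.0, 0.195]
contact_force: [-1.4, -2.9, 2.8]
gripper_width: 0.0155
grip_force: 39.9
```

```bash
cat >> h.py <<'E'
def lip(s):
    R=Ro.from_euler('xyz',s['ee_rot']);p=s['tool_pos']+R.apply([0,-.056,.0874])
    o=np.array([.5805,.0662]);d=np.array([-.1925,.9813]);e=np.array([-.9813,-.1925])
    tilt=np.degrees(np.arccos(-R.as_matrix()[2,2]))
    print('t',s['time'],'lip rack',round(-.125+(p[:2]-o)@d,4),round((p[:2]-o)@e,4),p[2].round(4),'tilt',tilt.round(1),'F',s['contact_force'].round(1))
E
python3 -c "
from station import env
from h import *
s=env.observe();lip(s);print(s['q'].round(2))"
```

```text
t 12.3 lip rack -0.1081 0.0008 0.1272 tilt 7.1 F [-1.4 -2.9  2.8]
[-0.07  0.09  1.73 -0.12  1.29  1.34]
```

Emit:
jog_arm([
  {"hand":0,"translation":[0,-0.076,-0.055],"rot":[-0.5,0,0]},
  {"hand":0,"translation":[0,-0.076,-0.055],"rot":[-0.5,0,0]},
  {"hand":0,"translation":[0,-0.076,-0.055],"rot":[-0.5,0,0]},
  {"hand":0,"translation":[0,-0.076,-0.055],"rot":[-0.5,0,0]},
  {"hand":0,"translation":[0,-0.076,-0.05],"rot":[-0.5,0,0]},
  {"hand":0,"translation":[0,-0.076,-0.05],"rot":[-0.5,0,0]},
  {"hand":0,"translation":[0,-0.076,-0.05],"rot":[-0.5,0,0]},
  {"hand":0,"translation":[0,-0.076,-0.05],"rot":[-0.5,0,0]},
])

```text
time: 13.1
tool_pos: [0.5836, 0.0452, 0.2237]
ee_rot: [2.949, -0.0, 0.195]
contact_force: [0.7, -2.9, -0.6]
gripper_width: 0.0158
grip_force: 39.9
```

Emit:
jog_arm([
  {"hand":0,"translation":[0,-0.076,-0.05],"rot":[-0.5,0,0]},
  {"hand":0,"translation":[0,-0.076,-0.05],"rot":[-0.5,0,0]},
  {"hand":0,"translation":[0,-0.076,-0.05],"rot":[-0.5,0,0]},
  {"hand":0,"translation":[0,-0.076,-0.05],"rot":[-0.5,0,0]},
  {"hand":0,"translation":[0,-0.076,-0.05],"rot":[-0.5,0,0]},
  {"hand":0,"translation":[0,-0.076,-0.05],"rot":[-0.5,0,0]},
  {"hand":0,"translation":[0,-0.076,-0.05],"rot":[-0.5,0,0]},
  {"hand":0,"translation":[0,-0.076,-0.05],"rot":[-0.5,0,0]},
])

```text
time: 13.9
tool_pos: [0.5822, 0.052, 0.2262]
ee_rot: [2.879, 0.0, 0.195]
contact_force: [1.4, -1.9, -2.4]
gripper_width: 0.0156
grip_force: 39.9
```

```bash
python3 -c "
from station import env
from h import *
s=env.observe();lip(s)"
```

```text
t 13.9 lip rack -0.1078 0.0012 0.1273 tilt 15.0 F [ 1.4 -1.9 -2.4]
```

Emit:
jog_arm([
  {"hand":0,"translation":[0,-0.076,-0.05],"rot":[-0.5,0,0]},
  {"hand":0,"translation":[0,-0.076,-0.05],"rot":[-0.5,0,0]},
  {"hand":0,"translation":[0,-0.076,-0.05],"rot":[-0.5,0,0]},
  {"hand":0,"translation":[0,-0.076,-0.05],"rot":[-0.5,0,0]},
  {"hand":0,"translation":[0,-0.076,-0.05],"rot":[-0.5,0,0]},
  {"hand":0,"translation":[0,-0.076,-0.05],"rot":[-0.5,0,0]},
  {"hand":0,"translation":[0,-0.076,-0.05],"rot":[-0.5,0,0]},
  {"hand":0,"translation":[0,-0.076,-0.05],"rot":[-0.5,0,0]},
])

```text
time: 14.7
tool_pos: [0.5811, 0.0588, 0.2288]
ee_rot: [2.809, -0.0, 0.195]
contact_force: [0.1, 0.2, -1.5]
gripper_width: 0.0158
grip_force: 39.9
```

```bash
cat > look.py <<'E'
from station import env
from h import *
import cv2,sys
s=env.observe();lip(s)
a=env.camera('top');w=env.camera('wrist');b=env.camera('scene');n=sys.argv[1]
np.savez(f't{n}.npz',**a);np.savez(f'w{n}.npz',**w)
r=lambda i,s:cv2.resize(i[:,:,::-1],s,interpolation=cv2.INTER_CUBIC)
o=np.zeros((600,800,3),np.uint8)
o[:300,:400]=r(a['image'][130:226,200:328],(400,300));o[:300,400:]=r(b['image'][70:220,300:500],(400,300));o[300:,:480]=r(w['image'],(480,300))
cv2.imwrite(f'pics/c{n}.png',o)
# cores are greyish against wood: low red-blue count, per groove column along deck in top view
d=np.array([-.1925,.9813]);o2=np.array([.5805,.0662])
for i in range(6):
    L=[]
    x=-.0845+.037*i
    for dx in (-.0185,0):
        q=[]
        for y in np.linspace(-.04,.04,17):
            X=x+dx; P=o2+d*(.125+X*np.cos(.4189))+np.array([-.9813,-.1925])*y
            z=.1275-(X+.113)*np.sin(.4189)
            u=proj(a,[*P,z]).round().astype(int); p=a['image'][u[1],u[0]].astype(int); q.append(p[0]-p[2])
        L.append(int(np.median(q)))
    print(i,L,end='; ')
E
python3 look.py 3
```

```text
t 14.7 lip rack -0.108 0.0009 0.1279 tilt 19.0 F [ 0.1  0.2 -1.5]
0 [0, 5]; 1 [-7, -9]; 2 [-10, -20]; 3 [-20, -9]; 4 [-9, -9]; 5 [-10, -10];
```

View pics/c3.png

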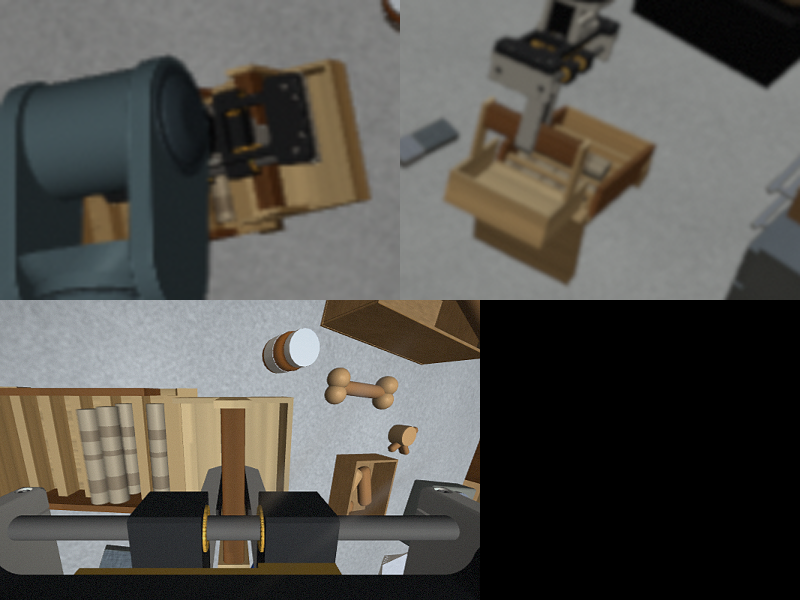

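All four cores are out. One lies alone at u≈157, and three sit close together at u≈85, 110 and 128. The tote is empty, so I'll put it back now.

Emit:
jog_arm([
  {"hand":0,"translation":[0,0.3,-0.95],"rot":[0,0,0]},
  {"hand":0,"translation":[0,0.35,-0.95],"rot":[0,0,0]},
  {"hand":0,"translation":[0,0.7,0.49],"rot":[4.75,0,0]},
  {"hand":0,"translation":[0,0.7,0.49],"rot":[4.75,0,0]},
  {"hand":0,"translation":[0,0.7,0.49],"rot":[4.75,0,0]},
  {"hand":0,"translation":[0,0.7,0.49],"rot":[4.75,0,0]},
  {"hand":0,"translation":[0,1.5,0],"rot":[0,0,0]},
  {"hand":0,"translation":[0,2,0],"rot":[0,0,0]},
])

```text
time: 15.65
tool_pos: [0.5942, -0.0077, 0.2362]
ee_rot: [3.139, -0.001, 0.195]
contact_force: [-1.1, -0.7, -2.1]
gripper_width: 0.0157
grip_force: 39.9
```

Emit:
jog_arm([
  {"hand":0,"translation":[-1.5,2,0],"rot":[0,0,0]},
  {"hand":0,"translation":[-2,1.8,0],"rot":[0,0,0]},
  {"hand":0,"translation":[-2,1.8,0],"rot":[0,0,0]},
  {"hand":0,"translation":[-2,1.8,0],"rot":[0,0,0]},
  {"hand":0,"translation":[-2,1.8,0],"rot":[0,0,0]},
  {"hand":0,"translation":[-1.5,1.2,0],"rot":[0,0,0]},
  {"hand":0,"translation":[-0.6,0.4,0],"rot":[0,0,0]},
  {"hand":0,"translation":[0,0,0],"rot":[0,0,0]},
])

```text
time: 16.45
tool_pos: [0.5008, -0.1353, 0.236]
ee_rot: [3.14, -0.001, 0.194]
contact_force: [0.0, 0.7, -1.9]
gripper_width: 0.0158
grip_force: 39.9
```

```bash
python3 look.py 4
```

```text
t 16.45 lip rack -0.2516 0.1169 0.1485 tilt 0.1 F [ 0.   0.7 -1.9]
0 [59, 34]; 1 [59, 33]; 2 [59, 33]; 3 [59, 33]; 4 [59, 56]; 5 [59, 59];
```

View pics/c4.png

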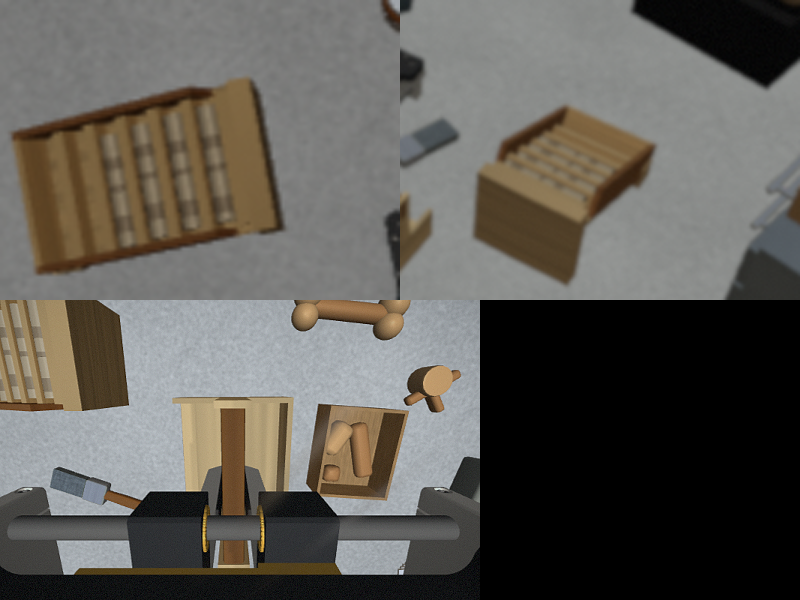

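The cores lie in grooves 1–4 with bare ribs between them, at u≈118, 148, 182 and 215 in the top panel. The tote is empty, so I'll set it down.

Emit:
jog_arm([
  {"hand":0,"translation":[0,0,2],"rot":[0,0,0]},
  {"hand":0,"translation":[0,0,3],"rot":[0,0,0]},
  {"hand":0,"translation":[0,0,3.5],"rot":[0,0,0]},
  {"hand":0,"translation":[0,0,3],"rot":[0,0,0]},
  {"hand":0,"translation":[0,0,1.8],"rot":[0,0,0]},
  {"hand":0,"translation":[0,0,0.7],"rot":[0,0,0]},
  {"hand":0,"translation":[0,0,0.4],"rot":[0,0,0]},
  {"hand":0,"translation":[0,0,0.2],"rot":[0,0,0]},
])

```text
time: 17.4
tool_pos: [0.5017, -0.1348, 0.09]
ee_rot: [3.141, -0.001, 0.195]
contact_force: [0.5, 0.7, -1.4]
gripper_width: 0.016
grip_force: 39.9
```

Emit:
jog_arm([
  {"hand":0,"translation":[0,0,0.1],"rot":[0,0,0]},
  {"hand":0,"translation":[0,0,0.1],"rot":[0,0,0]},
  {"hand":0,"translation":[0,0,0.05],"rot":[0,0,0]},
  {"hand":0,"translation":[0,0,0.0],"rot":[0,0,0]},
  {"hand":0,"translation":[0,0,0],"rot":[0,0,0]},
  {"hand":0,"translation":[0,0,0],"rot":[0,0,0]},
  {"hand":0,"translation":[0,0,0],"rot":[0,0,0]},
  {"hand":0,"translation":[0,0,0],"rot":[0,0,0]},
])

```text
time: 18.2
tool_pos: [0.5013, -0.135, 0.0873]
ee_rot: [3.141, -0.001, 0.194]
contact_force: [2.1, 0.4, 1.3]
gripper_width: 0.016
grip_force: 39.9
```

Touchdown. Next I open the gripper and withdraw.

Emit:
jog_arm([
  {"hand":0.6,"translation":[0,0,0],"rot":[0,0,0]},
  {"hand":0.6,"translation":[0,0,0],"rot":[0,0,0]},
  {"hand":0.6,"translation":[0,0,0],"rot":[0,0,0]},
  {"hand":0.6,"translation":[0,0,0],"rot":[0,0,0]},
  {"hand":0.6,"translation":[0,0,0],"rot":[0,0,0]},
  {"hand":0.6,"translation":[0,0,0],"rot":[0,0,0]},
  {"hand":0.6,"translation":[0,0,0],"rot":[0,0,0]},
  {"hand":0.6,"translation":[0,0,-0.5],"rot":[0,0,0]},
])

```text
time: 19.0
tool_pos: [0.5003, -0.1345, 0.0913]
ee_rot: [-3.141, 0.001, 0.195]
contact_force: [0.3, 0.4, -0.2]
gripper_width: 0.0562
grip_force: 0.0
```

Emit:
jog_arm([
  {"hand":0.6,"translation":[0,0,-1],"rot":[0,0,0]},
  {"hand":0.6,"translation":[0,0,-2],"rot":[0,0,0]},
  {"hand":0.6,"translation":[0,0,-3],"rot":[0,0,0]},
  {"hand":0.6,"translation":[0,0,-4],"rot":[0,0,0]},
  {"hand":0.6,"translation":[0,0,-4],"rot":[0,0,0]},
  {"hand":0.6,"translation":[0,0,-3],"rot":[0,0,0]},
  {"hand":0.6,"translation":[0,-2,-2],"rot":[0,0,0]},
  {"hand":0.6,"translation":[0,-3,0],"rot":[0,0,0]},
])

```text
time: 19.8
tool_pos: [0.4928, -0.0867, 0.2869]
ee_rot: [3.137, -0.007, 0.192]
contact_force: [0.2, -0.2, -0.2]
gripper_width: 0.0565
grip_force: 0.0
```

Emit:
jog_arm([
  {"hand":0.6,"translation":[0,-4,0],"rot":[0,0,0]},
  {"hand":0.6,"translation":[0,-4,0],"rot":[0,0,0]},
  {"hand":0.6,"translation":[0,-4,0],"rot":[0,0,0]},
  {"hand":0.6,"translation":[0,-2,0],"rot":[0,0,0]},
  {"hand":0.6,"translation":[0,0,0],"rot":[0,0,0]},
  {"hand":0.6,"translation":[0,0,0],"rot":[0,0,0]},
  {"hand":0.6,"translation":[0,0,0],"rot":[0,0,0]},
  {"hand":0.6,"translation":[0,0,0],"rot":[0,0,0]},
])

```text
time: 20.6
tool_pos: [0.4644, 0.0507, 0.2819]
ee_rot: [3.141, -0.0, 0.193]
contact_force: [-0.1, 0.3, 0.1]
gripper_width: 0.0563
grip_force: 0.0
```

```bash
python3 - <<'E'
from station import env
import cv2
w=env.camera('wrist')['image'];s=env.camera('scene')['image']
import numpy as np
o=np.zeros((600,800,3),np.uint8)
o[:400,:640]=w[:,:,::-1]; o[400:,:400]=cv2.resize(s[115:215,240:440][:,:,::-1],(400,200))
cv2.imwrite('pics/c5.png',o)
E
```

```text
(no output)
```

View pics/c5.png

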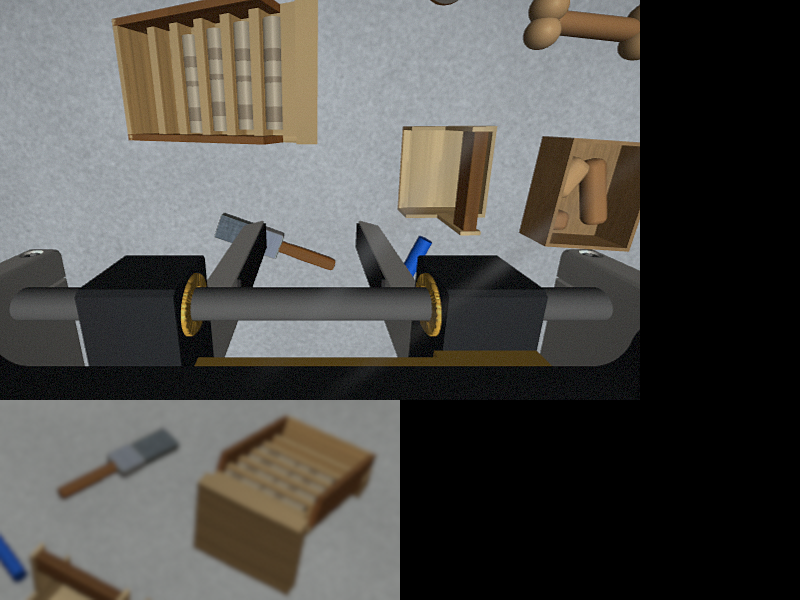

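The tote stands upright and empty, spanning (400–495, 126–232). The cores sit at u≈197, 220, 245 and 274 in the wrist view. The one in groove 1 looks a bit wider, so I'll check its edges against the fully-down prediction.

```bash
python3 - <<'E'
from station import env
from h import *
import cv2
c=env.camera('wrist');im=c['image'].astype(int)
d=np.array([-.1925,.9813]);o2=np.array([.5805,.0662]);a=.4189
def P(x,z,y=0):
    X=-.103+(x+.113)*np.cos(a)+z*np.sin(a); Z=.1275-(x+.113)*np.sin(a)+z*np.cos(a)
    return proj(c,[*(o2+d*(.125+X)+np.array([-.9813,-.1925])*y),Z])
for y in(-.03,0,.03):
  for i in range(6):
    g=-.0845+.037*i
    v=int(P(g,0,y)[1]);e=[P(g+k,0,y)[0].round(1) for k in(-.0125,.0125)]
    ce=P(g+.0015,-.0105,y)[0].round(1); up=P(g+.0015,.011,y)[0].round(1)
    u0,u1=int(e[1])-8,int(e[0])+8; row=im[v,u0:u1]; k=np.where((row[:,0]-row[:,2])<45)[0]+u0
    print(i,'groove',e[1],e[0],'down centre',ce,'on-top centre',up,'grey',k.min() if len(k) else None,k.max() if len(k) else None)
E
```

```text
0 groove 259.4 280.7 down centre 273.9 on-top centre 262.7 grey 264 280
1 groove 230.3 249.7 down centre 244.6 on-top centre 232.1 grey 235 249
2 groove 203.8 221.5 down centre 217.8 on-top centre 204.3 grey 195 221
3 groove 179.4 195.6 down centre 193.2 on-top centre 178.9 grey 184 195
4 groove 156.9 171.9 down centre 170.5 on-top centre 155.5 grey None None
5 groove 136.1 150.0 down centre 149.5 on-top centre 134.1 grey None None
0 groove 260.6 281.4 down centre 274.7 on-top centre 263.8 grey 265 281
1 groove 232.1 251.1 down centre 246.1 on-top centre 233.9 grey 236 250
2 groove 206.0 223.4 down centre 219.7 on-top centre 206.6 grey 210 223
3 groove 182.0 198.0 down centre 195.5 on-top centre 181.6 grey 186 197
4 groove 159.8 174.6 down centre 173.1 on-top centre 158.6 grey None None
5 groove 139.4 153.0 down centre 152.4 on-top centre 137.4 grey None None
0 groove 261.7 282.0 down centre 275.5 on-top centre 264.9 grey 266 281
1 groove 233.7 252.4 down centre 247.4 on-top centre 235.6 grey 225 252
2 groove 208.1 225.2 down centre 221.6 on-top centre 208.8 grey 200 225
3 groove 184.5 200.2 down centre 197.7 on-top centre 184.2 grey 188 200
4 groove 162.7 177.2 down centre 175.7 on-top centre 161.6 grey None None
5 groove 142.4 155.9 down centre 155.2 on-top centre 140.7 grey None None
```

All four match the fully-down prediction: each shows only within its own groove, cut off by the uphill edge. I'll hand it in.

```bash
python3 -c "
from station import env
print(env.close_job())"
```

```text
the job is handed in; nothing more can be done
None
```

I handed the job in at about 21 s of the 72 s allowed: all four cores appear fully down in grooves 1–4, the empty tote is upright on the table, and the other items were left alone; the hand-in returned no verdict.

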